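# Load the bearing check stand and click its hold-down home

## Task

Take the bearing (the flat ring) out of the parts bin, lay it flat in the round nest of the check stand and let go of it. Then push the stand's upright handle round, anticlockwise seen from above, until the hold-down clicks home over the bearing and the little steel button on the pivot has dropped; stop at the click, do not force the handle on against the end of the notch. Leave the spacer in the bin and the other things on the bench where they are.

Things in the scene. Friction and masses are not known exactly. Their poses are not given: they have to be found in the camera images.
- stand: Bearing check stand, screwed down: aluminium foot plate 130 (x) by 205 (y) by 12 mm high. Origin on the table under the pivot axis of the hold-down; z up, its y axis points from the pivot to the nest.
- nest (a point): Centre of the nest's floor, 30 mm above the table and 85 mm from the pivot axis along the stand's +y. The nest is a dark round cup, inside diameter 51 mm, rim 8 mm high (outside diameter 62 mm), on a round pedestal.
- lever: The hold-down: one aluminium piece turning about a vertical axis (origin on it, 42 mm above the table): hub 72 mm across (top 82 mm), handle arm (26 mm wide, top 62 mm) and, across from it, a hold-down finger 30 mm wide reaching 101 mm, underside 52.5 mm up (4.5 mm over a bearing in the nest). At the start the finger stands clear of the nest. More than 40 N on it is forcing it.
- handle (a point): Top centre of the black upright handle, 106 mm above the table: a round post 16 mm across, 46 mm tall, on the end of the handle arm, 90 mm from the pivot axis. At the start it points roughly to the stand's -x, or up to 40 degrees on from there towards its -y. It is pushed anticlockwise seen from above; a slight drag (1 N) lets it stay where it is left.
- button_top (a point): Top centre of the steel button, 22 mm across, on the pivot axis: 93 mm above the table short of the click, some 3 to 5 mm higher on the ridge, 87 mm in the notch. The ridge (8 N or so at the handle) is met 30 to 55 degrees on from the start; its top, 12 degrees on, gives little force. Past it the handle jumps on some 15 degrees into the notch; then comes a hard wall. Not marked: feel for it.
- bin: Blue open parts bin, fixed, 175 (x) by 225 (y) by 50 mm high, walls 5 mm, floor 5 mm; a 5 mm wall across the middle makes two bays, side by side along its y, about 105 (y) by 165 (x) mm each. Origin under its centre.
- bearing: A steel ball bearing with black seals, a flat ring: outside diameter 42 mm, bore 18 mm, 18 mm high, about 0.12 kg, lying flat in one bay of the bin (either one). Origin at the centre of its underside, z along its axis.
- spacer: Plain solid steel spacer, a round slug 26 mm across and 34 mm high, standing in the other bay; to be left alone. Origin at the centre of its underside.
- tape: Roll of brown tape lying flat, 90 mm across, 25 mm high; to be left alone. Origin at the centre of its underside.
- screwdriver: Screwdriver lying on the bench between robot and stand; to be left alone.
- mug: White mug, 90 mm high, beyond the work; to be left alone.
- bottle: Clear bottle with blue cap, 66 mm across, 200 mm high, right of the stand; to be left alone.
- carton: Small cardboard carton 90 by 60 by 45 mm, left of the bin; to be left alone.
- jar: Amber glass jar, 60 mm across, 70 mm high, beyond the bin; to be left alone.

How it is judged:
By the outcome, as a careful person would: the job done as asked, in the order asked, and still so for the second after the job is handed in, with the robot touching nothing.
It also fails if it takes over 61 s, if anything falls off the work surface, if the arm or the gripper's body presses on something with over 40 N, if the wrist force passes 120 N, or if a joint passes its speed limit or range.

## Robot

A 7-joint arm with a two-finger parallel gripper is mounted at the origin on the work surface. World frame = base frame: x ahead of the robot, y to its left, z up, the work surface at z = 0. Lengths are in m, angles in rad, forces in N, time in s.
With the tool pointing down it reaches from about 0.35 to 0.9 m from the base axis. Payload 19.9 kg.
Tool frame: the origin (TCP) lies between the finger pads; the fingertips stand 19 mm ahead of it and the grasp point (between the pads) is the TCP; z points along the fingers, y is the line along which they close (so a half turn about z gives the same grasp; the last joint's range is limited). The gripper opens to 94 mm and grips with 3 to 60 N. Pads are 16 mm wide; open, the fingers measure 119 mm over their backs; the gripper's body (75 mm by 177 mm) begins 78 mm behind the grasp point.
Start: joints at [1.298, 0.417, -0.01, 1.614, 0.005, 1.111, -0.053], TCP at [0.143, -0.608, 0.224] pointing down, gripper open.
Joint ranges: [-2.81, 2.81], [-0.39, 2.02], [-1.27, 1.25], [0.06, 2.57], [-1.19, 4.33], [0.19, 2], [-2.82, 2.82]. Speed limits (rad/s): [1.89, 1.89, 2.39, 2.39, 3.01, 3.01, 3.01].

## Interface

Orientations are given as a 3x3 rotation matrix whose columns are the frame's x, y, z axes.
In Python, from rig import robot gives the robot as it stands. Calls block until the motion is done:
- robot.move_ptp(position, orientation): joint-space move of the TCP to a pose.
- robot.move_linear(position, velocity=0.15, frame=None, threshold=None): straight line of the TCP; frame=None keeps the orientation; velocity is the mean speed in m/s. With threshold (N) it stops when the force on the tool has changed by that much, and returns True; else False.
- robot.goto_joints(angles): joint-space move.
- robot.gripper_to(opening): finger opening in m; the grip force is fixed at half the most; returns when the fingers have stopped.
- robot.pause(seconds).
- robot.ik(position, orientation): joint angles nearest the present ones, or None.
- robot.get_state(): the state.
- robot.grab_frame(name): name is "scene" or "top"; returns the picture (384x512x3 uint8, red, green, blue); there is no depth.
- robot.camera_info(name): a dict with "fx", "fy", "cx", "cy" (pixels), "dist" ([k1, k2, p1, p2, k3] as OpenCV has them; the pictures are not rectified), "rvec" (rotation vector, rad) and "tvec" (3), from world to camera coordinates, as OpenCV has them. Camera axes: x right, y down, z forward; pixel columns grow to the right and rows downward; lengths in m; the calibration is good to about 2 mm. A picture is of the moment at which its call begins. camera_info takes no time and is no camera call.
A pose or a line that the arm cannot do raises robot.PlanningError and nothing moves.
- robot.sign_off(): hands the job in; it is judged then, once.
The state is a dict: "time": time; "qpos": joint angles; "joint_vel": joint speeds; "effort": joint torques, N m; "ee_pos": TCP position; "tool_rot": TCP orientation; "force": force on the tool from outside, world axes, zero at the start; "moment": the same for the moment, N m; "opening": finger opening in m; "grasp_force": force on a finger pad.
Only numpy, scipy, OpenCV 4.12 (cv2) and the standard library are available. Lean on these libraries where they do the work, as an engineer would, in place of code of your own. Each camera call takes 0.05 s, during which the arm holds its last target. There are 200 camera calls.

## Working session

There is one attempt and no reset: what is moved stays moved. The work goes in short steps, each a Python script; the robot and the scene stay as the last script left them, time stands still between calls to the robot, and variables do not carry over. Pictures are saved under pics/ and viewed, at most 10 in all, crops included, and the job is handed in when it is done.

```bash
ls; mkdir -p pics; python3 - <<'E'
from rig import robot
import cv2,numpy as np
for n in("scene","top"):
    im=robot.grab_frame(n); cv2.imwrite(f"pics/{n}0.png",im[:,:,::-1])
    c=robot.camera_info(n); print(n,c)
    R=cv2.Rodrigues(np.array(c['rvec'],float))[0]; print((-R.T@np.array(c['tvec']).ravel()))
s=robot.get_state();print(s['time'],s['ee_pos'],s['tool_rot'],s['force'],s['opening'])
E
```

```text
pics
scene {'fx': 461.5533800088218, 'fy': 461.5533800088218, 'cx': 251.32169282109734, 'cy': 191.37606072711674, 'dist': array([-0.0888898,  0.       ,  0.       ,  0.       ,  0.       ]), 'rvec': array([ 1.44254082,  2.00692725, -0.96353685]), 'tvec': array([ 0.18514436, -0.26609575,  1.94233022])}
[1.63352684 0.38580349 1.02979502]
top {'fx': 426.25003522056187, 'fy': 426.25003522056187, 'cx': 259.4343461169063, 'cy': 194.95318319140458, 'dist': array([-0.04915648,  0.        ,  0.        ,  0.        ,  0.        ]), 'rvec': array([ 2.07574851, -2.13915773,  0.1914496 ]), 'tvec': array([0.03867946, 0.57509644, 1.25416115])}
[3.14965692e-01 5.82345061e-04 1.34385582e+00]
0.1 [ 0.14289718 -0.6081367   0.22389942] [[ 9.73497681e-01  2.28696683e-01 -3.02678053e-04]
 [ 2.28696875e-01 -9.73497138e-01  1.03015533e-03]
 [-5.90631119e-05 -1.07207535e-03 -9.99999424e-01]] [-0.46163762 -0.09756817 -0.63416643] 0.09388900651162098
```

View pics/scene0.png

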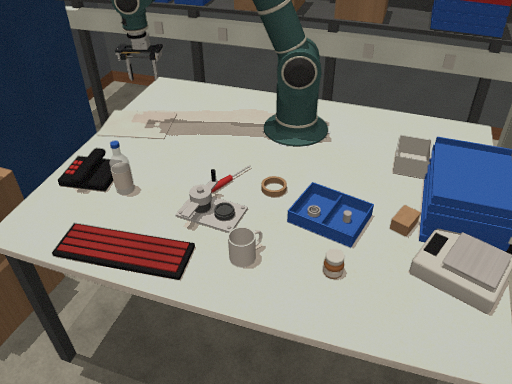

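View pics/top0.png

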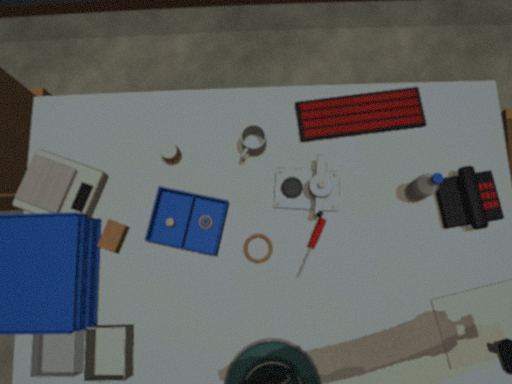

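The scene view shows the bearing at (314,211), the spacer at (347,216), the nest at (225,211) and the hub at (201,192). In the top view the bearing is at (206,222), the spacer at (170,222), the nest at (291,188), the button at (321,186) and the handle near (320,215).

```bash
cat > h.py <<'E'
from rig import robot
import cv2,numpy as np
def cam(n):
    c=robot.camera_info(n)
    K=np.array([[c['fx'],0,c['cx']],[0,c['fy'],c['cy']],[0,0,1]])
    return K,c['dist'],cv2.Rodrigues(np.array(c['rvec'],float))[0],np.array(c['tvec'],float).ravel()
def ray(n,uv):
    K,d,R,t=cam(n); p=cv2.undistortPoints(np.array([[uv]],float),K,d)[0,0]
    return -R.T@t, R.T@np.array([p[0],p[1],1])
def onz(n,uv,z):
    o,d=ray(n,uv); return o+d*(z-o[2])/d[2]
def tri(uvs,uvt):
    o1,d1=ray("scene",uvs);o2,d2=ray("top",uvt)
    a=np.linalg.lstsq(np.c_[d1,-d2],o2-o1,rcond=None)[0]
    p,q=o1+a[0]*d1,o2+a[1]*d2; return (p+q)/2,np.linalg.norm(p-q)
def proj(n,P):
    K,d,R,t=cam(n); return cv2.projectPoints(np.array(P,float).reshape(-1,3),cv2.Rodrigues(R)[0],t,K,d)[0][:,0]
def crop(n,x,y,w,h,k,f):
    im=robot.grab_frame(n)[y:y+h,x:x+w,::-1]
    return cv2.imwrite(f,cv2.resize(im,None,fx=k,fy=k,interpolation=cv2.INTER_CUBIC))
E
python3 - <<'E'
from h import *
a=cv2.imread("pics/top0.png");b=cv2.imread("pics/scene0.png")
f=lambda im,x,y,w,h,k:cv2.resize(im[y:y+h,x:x+w],None,fx=k,fy=k,interpolation=cv2.INTER_CUBIC)
A=cv2.convertScaleAbs(f(a,140,145,220,115,3.6),alpha=1.5)
B=f(b,170,160,220,82,3.6)
o=np.vstack([A,B[:600-A.shape[0]]]);print(o.shape,A.shape);cv2.imwrite("pics/c1.png",o)
for n,uv,z in[("top",(206,222),.023),("top",(170,222),.039),("top",(291,188),.038),("top",(321,186),.093),("scene",(314,211),.023),("scene",(225,211),.038)]:print(n,uv,onz(n,uv,z).round(4))
E
```

```text
(600, 792, 3) (414, 792, 3)
top (206, 222) [0.5021 0.1918 0.023 ]
top (170, 222) [0.5032 0.3018 0.039 ]
top (291, 188) [ 0.5991 -0.0778  0.038 ]
top (321, 186) [ 0.5903 -0.1647  0.093 ]
scene (314, 211) [0.5122 0.1976 0.023 ]
scene (225, 211) [ 0.6172 -0.0721  0.038 ]
```

View pics/c1.png

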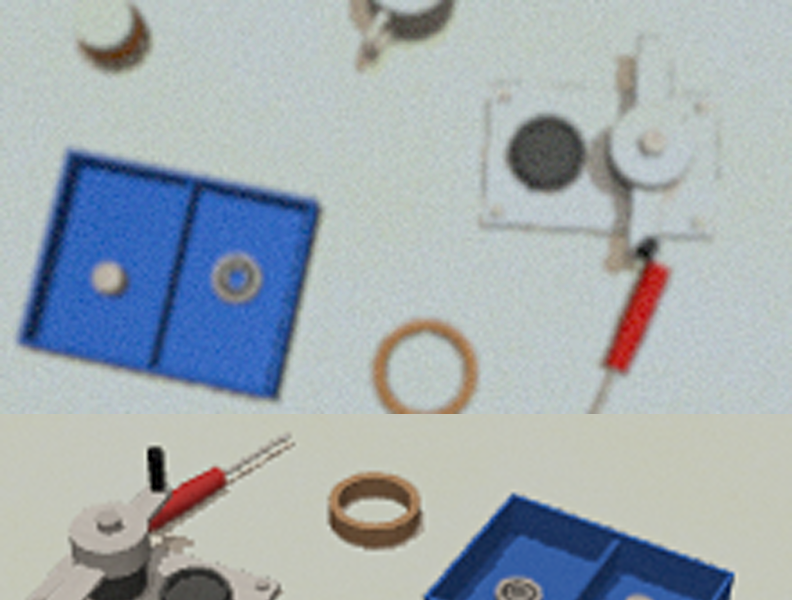

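The crop shows the bearing at crop (237,278), right-hand bay, flat. The nest is at (546,153), the button at (652,143), the handle top near (650,245) and the spacer in the left bay. Next I refine these with masks.

```bash
cat > seg.py <<'E'
from h import *
def blobs(m,box,amin=8):
    x,y,w,h=box; M=np.zeros_like(m,np.uint8); M[y:y+h,x:x+w]=m[y:y+h,x:x+w]
    cs=cv2.findContours(M,cv2.RETR_EXTERNAL,cv2.CHAIN_APPROX_NONE)[0]
    return [(cv2.fitEllipse(c),len(c)) for c in sorted(cs,key=cv2.contourArea)[::-1] if len(c)>=amin][:3]
E
python3 - <<'E'
from seg import *
def show(n,l,bl,z):
    for (e,k) in bl: print(n,l,np.round(e[0],1),np.round(e[1],1),k,onz(n,e[0],z).round(4))
for n,boxes in {"top":dict(bear=(190,207,30,30),nest=(277,172,27,30),hand=(310,205,20,18)),"scene":dict(bear=(300,200,28,24),nest=(212,200,28,24),hand=(205,165,16,20))}.items():
    im=np.mean([robot.grab_frame(n).astype(float) for _ in range(4)],0)
    r,g,b=im[...,0],im[...,1],im[...,2]
    show(n,"bear",blobs((b-r<45),boxes["bear"]),.023)
    show(n,"nest",blobs((im.mean(2)<(95 if n=="top" else 100)),boxes["nest"]),.038)
    show(n,"hand",blobs((im.mean(2)<60),boxes["hand"],5),.106)
    cv2.imwrite(f"pics/{n}avg.png",im[:,:,::-1].astype(np.uint8))
    x,y,w,h=boxes["hand"]; print(im.mean(2)[y:y+h,x:x+w].astype(int))
E
```

```text
top bear [205.4 221.8] [13.3 13.5] 38 [0.5026 0.1936 0.023 ]
top nest [291.6 187.3] [20.5 21.7] 62 [ 0.6013 -0.0798  0.038 ]
top hand [320.1 217.5] [ 6.  10.7] 29 [ 0.4934 -0.155   0.106 ]
[[119 101  90  86  86 102 127 132 132 132 128 129 128 126 128 132 131 129
  130 129]
 [113  97  92  87  91 113 127 133 128 130 130 130 129 125 128 130 130 131
  130 131]
 [106  94  91  87  92 116 128 131 131 130 130 131 126 126 129 131 132 131
  130 130]
 [ 98  88  86  85  92 119 132 131 131 131 131 132 127 123 128 132 129 131
  130 132]
 [ 87  83  80  77  93 121 130 132 130 125 123 125 121 116 121 123 123 122
  124 127]
 [ 88  86  84  82  96 120 132 133 121 107 100 101 104 106 109 112 110 108
  109 109]
 [ 96  96  95  89  97 121 128 119  99  77  64  68  85 103 110 112 109 109
  110 108]
 [ 99 100  98  93  96 114 114  95  69  47  37  47  73 105 123 124 124 125
  121 124]
 [ 99 102  99  90  87  98  87  62  43  33  30  42  70 106 123 131 131 132
  128 128]
 [101 101  96  85  82  86  67  35  26  24  31  53  80 106 125 131 129 131
  132 127]
 [101  99  96  86  74  74  60  33  21  23  40  71  97 113 127
[... 1516 characters left out ...]
   4  97 204 196 194 194 194]
 [194 194 194 193 197 196  64   7  13   5  95 202 197 195 194 194]
 [194 194 194 194 196 197 111   2   8   4  71 171 198 194 195 194]
 [195 195 195 195 197 195 112   2  12   9  71 172 199 194 194 195]
 [195 195 195 195 197 195 116   1  12   4  69 171 200 196 196 194]
 [195 195 195 195 196 194 153   2   8  10  45 140 199 198 190 126]
 [193 193 195 195 193 178 141   9   1   9  57 147 164 194 134  89]
 [194 194 195 191 177 175 173  81  72  73  94 124 115  81  90  95]
 [195 195 190 163 181 173 178 183 187 188 181 118  89  93  95  91]
 [195 192 177 179 174 174 178 178 180 181 168  81  91  94  90  86]
 [193 175 179 175 174 176 177 178 182 175  84  85  90  86  84  75]]
```

```bash
python3 - <<'E'
from h import *
b=cv2.imread("pics/sceneavg.png");a=cv2.convertScaleAbs(cv2.imread("pics/topavg.png"),alpha=1.5)
k=8
f=lambda im,x,y,w,h,k:cv2.resize(im[y:y+h,x:x+w],None,fx=k,fy=k,interpolation=cv2.INTER_NEAREST)
B=f(b,174,164,78,70,7);A=f(a,270,150,78,75,3)
o=np.zeros((490,546+234,3),np.uint8);o[:,:546]=B;o[:225,546:]=A;cv2.imwrite("pics/c2.png",o)
for n,uv,z in[("top",(320.8,184.4),.093),("top",(319.5,214),.106),("scene",(212.7,169.8),.106)]:print(n,uv,onz(n,uv,z).round(4))
E
```

```text
top (320.8, 184.4) [ 0.5953 -0.1644  0.093 ]
top (319.5, 214) [ 0.5036 -0.1538  0.106 ]
scene (212.7, 169.8) [ 0.5067 -0.1563  0.106 ]
```

View pics/c2.png

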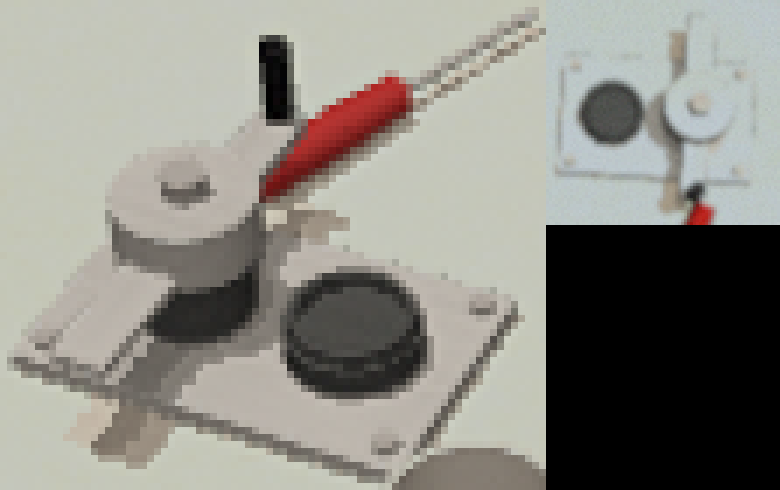

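The zoomed view shows the rim ellipse centre at crop (354,318), the button top at (186,180), the handle cap at (276,45), and foot plate corners at (12,352), (515,303) and (393,470).

```bash
python3 - <<'E'
from h import *
S=lambda u,v:(174+u/7-.5,164+v/7-.5)
T=lambda u,v:(270+(u-546)/3-.5,150+v/3-.5)
for l,s,t,z in[("nest",(354,318),(611,111),.038),("button",(186,178),(698,103),.093),("handle",(276,44),(695,189),.106),("c_far-x..",(12,352),None,.012),("c",(515,303),(556,174),.012),("c",(393,470),(563,58),.012),("c",None,(748,183),.012)]:
    print(l,s and onz("scene",S(*s),z).round(4),t and onz("top",T(*t),z).round(4))
E
```

```text
nest [ 0.6087 -0.0787  0.038 ] [ 0.6039 -0.0785  0.038 ]
button [ 0.5989 -0.1629  0.093 ] [ 0.5971 -0.1626  0.093 ]
handle [ 0.5064 -0.1556  0.106 ] [ 0.5081 -0.1531  0.106 ]
c_far-x.. [ 0.6545 -0.2358  0.012 ] None
c [ 0.5481 -0.0216  0.012 ] [ 0.5434 -0.0192  0.012 ]
c [ 0.6726 -0.036   0.012 ] [ 0.6697 -0.031   0.012 ]
c None [ 0.5274 -0.2209  0.012 ]
```

Both views agree to a few mm, so I'm moving. I squeeze the bearing once across the bay to centre it, then grip along the bin's x, high enough that the tips stay above the nest rim.

```bash
cat >> h.py <<'E'
def down(deg):
    a=np.radians(deg); y=np.array([np.cos(a),np.sin(a),0]); z=np.array([0,0,-1.]); return np.c_[np.cross(y,z),y,z]
def st(*k):
    s=robot.get_state(); print(round(s['time'],2),np.round(s['ee_pos'],4),np.round(s['force'],1),round(s['opening'],4),np.round(s['grasp_force'],1),*k)
    return s
E
python3 - <<'E'
from h import *
robot.move_linear([.143,-.608,.33],velocity=.3)
b=np.array([.503,.1945])
robot.move_ptp([*b,.13],down(-104)); print(robot.get_state()['qpos'].round(2)); 
robot.gripper_to(.062)
print(robot.move_linear([*b,.0335],velocity=.12,threshold=12)); st()
robot.gripper_to(.03); st('sq1')
E
```

```text
[ 0.35  0.59 -1.01  1.89  0.6   1.   -2.74]
False
5.79 [0.5032 0.1947 0.0339] [ 0.2 -0.  -0.2] 0.0619 0.0
6.26 [0.5032 0.1944 0.0338] [-0.8 -1.4  5.9] 0.0405 30.0 sq1
```

```bash
python3 - <<'E'
from h import *
b=np.array([.503,.1945])
robot.gripper_to(.062)
robot.move_linear([*b,.09],velocity=.2)
c=[(d,robot.ik([*b,.09],down(d))) for d in(-14,166)]
q0=robot.get_state()['qpos']
for d,q in c: print(d,None if q is None else np.round(q,2))
d,q=min([x for x in c if x[1] is not None],key=lambda x:abs(x[1]-q0).max())
robot.goto_joints(q); st(d)
print(robot.move_linear([*b,.0340],velocity=.12,threshold=12)); st()
robot.gripper_to(.03); st('grip')
robot.move_linear([*b,.14],velocity=.15); st('lift')
print(robot.get_state()['qpos'].round(2))
crop("scene",200,130,200,150,4,"pics/lift.png")
for d in(-5,175): 
  q=robot.ik([.6055,-.0783,.12],down(d)); print(d,None if q is None else np.round(q,2))
E
```

```text
-14 [ 0.45  0.8  -1.2   1.91  0.86  1.07 -1.37]
166 [ 0.39  0.72 -1.09  1.91  0.76  1.    1.85]
8.53 [0.5028 0.1945 0.0896] [-0.6 -0.8 -0.2] 0.0617 0.0 -14
False
9.14 [0.503  0.1948 0.0343] [ 0.  -0.4 -0.1] 0.0622 0.0
9.62 [0.5033 0.1945 0.0344] [ 0.9 -1.5  6.7] 0.0414 30.0 grip
10.47 [0.5027 0.1942 0.1394] [ 0.1  0.3 -1.1] 0.0415 30.0 lift
[ 0.47  0.7  -1.22  1.88  0.75  1.11 -1.29]
-5 [ 0.86  0.83 -1.17  1.71  0.83  1.18 -0.63]
175 [-0.39  0.59  0.65  1.76 -0.43  0.94 -2.8 ]
```

View pics/lift.png

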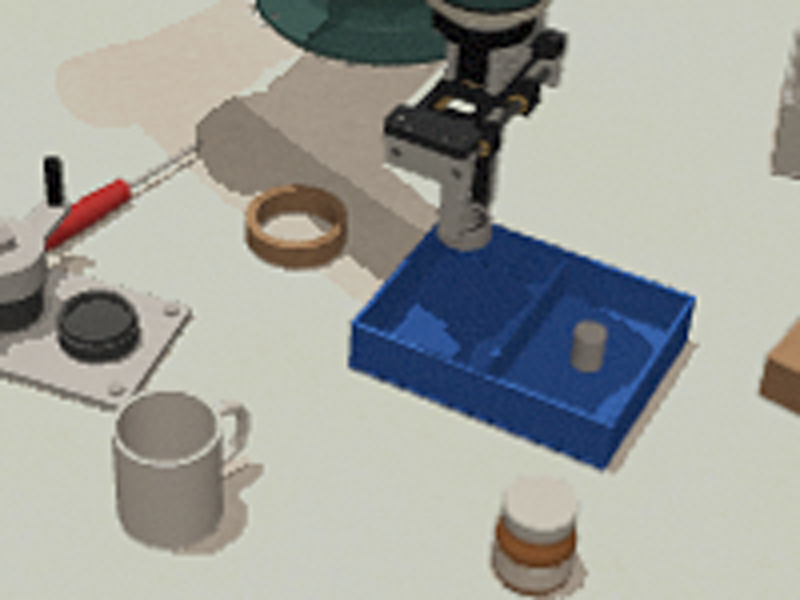

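The bearing is held level between the fingers, and the spacer is still in its bay. Next I go to hover over the nest and look.

```bash
python3 - <<'E'
from h import *
n=np.array([.6055,-.0783])
robot.move_ptp([*n,.15],down(-5)); st()
robot.move_linear([*n,.078],velocity=.15,threshold=10); st()
a=robot.grab_frame("scene")[160:240,185:260,::-1];b=robot.grab_frame("top")[150:230,260:345,::-1]
f=lambda im,k:cv2.resize(im,None,fx=k,fy=k,interpolation=cv2.INTER_CUBIC)
cv2.imwrite("pics/hov.png",np.hstack([f(a,5),cv2.convertScaleAbs(f(b,5),alpha=1.5)]))
E
```

```text
11.65 [ 0.6052 -0.0766  0.1499] [-0.4  0.2 -1.5] 0.0414 30.0
12.28 [ 0.6058 -0.0777  0.0786] [ 0.6 -0.5 -1.9] 0.0415 30.0
```

View pics/hov.png

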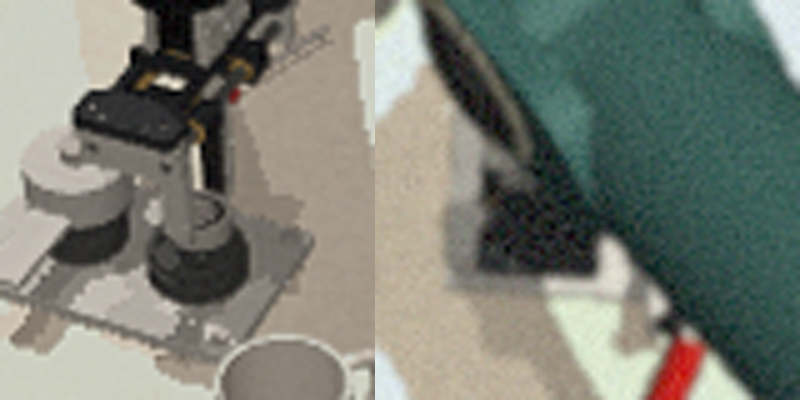

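The bearing is centred over the nest: its right edge is at about 235 and the rim spans 147–250 in the crop. Lowering.

```bash
python3 - <<'E'
from h import *
n=np.array([.6055,-.0783])
print(robot.move_linear([*n,.0590],velocity=.03,threshold=5)); st()
E
```

```text
True
12.98 [ 0.6052 -0.0783  0.0593] [-0.8 -0.   5.7] 0.0408 30.0
```

Contact came at the expected floor height. Releasing and retreating.

```bash
python3 - <<'E'
from h import *
n=np.array([.6055,-.0783])
robot.gripper_to(.062); st()
robot.move_linear([*n,.20],velocity=.25)
P=np.array([.598,-.163])
def pose(phi,lag,z):
    # handle at angle phi (deg, world); tool centre lags along arc by lag (m)
    a=np.radians(phi)-lag/.09; return [*(P+.09*np.array([np.cos(a),np.sin(a)])),z],np.degrees(a)+90
for half in(0,180):
  for phi in(174,220,264):
    p,t=pose(phi,.03,.092); q=robot.ik(p,down(t+half)); print(half,phi,np.round(p,3),None if q is None else np.round(q,2))
a=robot.grab_frame("scene")[160:240,185:260,::-1]
cv2.imwrite("pics/placed.png",cv2.resize(a,None,fx=6,fy=6,interpolation=cv2.INTER_CUBIC))
E
```

```text
13.53 [ 0.6049 -0.0785  0.0591] [-0.1 -0.6 -0. ] 0.0621 0.0
0 174 [ 0.516 -0.125  0.092] [ 0.78  0.54 -0.75  1.94  0.48  0.86 -2.24]
0 220 [ 0.514 -0.195  0.092] [ 1.01  0.64 -0.93  1.89  0.63  0.94 -1.42]
0 264 [ 0.56  -0.245  0.092] [ 1.08  0.8  -1.04  1.73  0.78  1.08 -0.66]
180 174 [ 0.516 -0.125  0.092] [ 1.    0.7  -1.09  1.93  0.75  0.99  0.69]
180 220 [ 0.514 -0.195  0.092] [ 1.11  0.73 -1.09  1.89  0.77  1.02  1.62]
180 264 [ 0.56  -0.245  0.092] [ 1.18  0.97 -1.27  1.73  0.99  1.24  2.35]
```

View pics/placed.png

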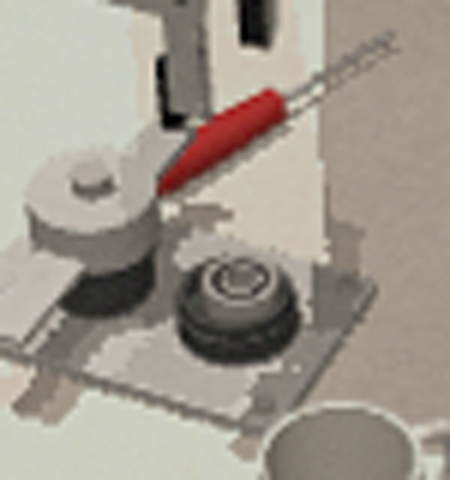

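The bearing lies flat in the nest. Now I push the handle from behind with closed fingers, in small arc steps, feeling the force.

```bash
cat > push.py <<'E'
from h import *
P=np.array([.598,-.163])
def pose(a,z=.092):
    r=np.radians(a); return [*(P+.09*np.array([np.cos(r),np.sin(r)])),z],down(a+90)
def tang(a): r=np.radians(a); return np.array([-np.sin(r),np.cos(r),0])
def push(a,a1,F0,step=1.5,peak=0,thr=15,v=.04):
    low=0; log=[]
    while a<a1:
        a+=step; p,R=pose(a); hit=robot.move_linear(p,velocity=v,frame=R,threshold=thr)
        f=-(robot.get_state()['force']-F0)@tang(a); log.append((round(a,1),round(float(f),1)))
        peak=max(peak,f); low=low+1 if peak>4.5 and f<.7 else 0
        if hit or low>=4: break
    print(log,'hit' if hit else '',low); return a
E
python3 - <<'E'
from push import *
robot.gripper_to(0.0)
p,R=pose(149,.16); robot.move_ptp(p,R)
p,R=pose(149); robot.move_linear(p,velocity=.15,frame=R,threshold=15)
F0=robot.get_state()['force']; np.save("F0.npy",F0); st()
a=push(149,195,F0,step=3); a=push(a,225,F0); st(a)
E
```

```text
17.49 [ 0.5212 -0.1164  0.0925] [-0.3 -0.7  0.1] 0.0007 0.0
[(152, 0.9), (155, 1.7), (158, 1.3), (161, 1.4), (164, 1.4), (167, 0.5), (170, 0.9), (173, 0.2), (176, 1.5), (179, 0.1), (182, 1.2), (185, 0.6), (188, 0.9), (191, 0.4), (194, 1.5), (197, 0.7)]  0
[(198.5, 0.5), (200.0, 0.4), (201.5, -0.0), (203.0, 0.5), (204.5, 0.3), (206.0, 0.0), (207.5, 0.9), (209.0, 0.4), (210.5, 1.4), (212.0, 2.7), (213.5, 5.7), (215.0, 9.1), (216.5, 5.3), (218.0, 7.4), (219.5, 1.1), (221.0, -0.1), (222.5, 2.0), (224.0, -0.7), (225.5, -0.3)]  2
26.51 [ 0.535  -0.2273  0.092 ] [ 0.  -0.9 -0. ] 0.0002 0.0 225.5
```

The ridge was met at tool angle 211° and the force fell off by about 221°. Checking.

```bash
python3 - <<'E'
from h import *
st()
a=robot.grab_frame("scene")[150:240,160:260,::-1];b=robot.grab_frame("top")[150:240,270:350,::-1]
f=lambda im,k:cv2.resize(im,None,fx=k,fy=k,interpolation=cv2.INTER_CUBIC)
cv2.imwrite("pics/push1.png",np.hstack([f(a,4.4),cv2.convertScaleAbs(f(b,4.4),alpha=1.5)]))
E
```

```text
26.51 [ 0.535  -0.2273  0.092 ] [ 0.  -0.9 -0. ] 0.0002 0.0
```

View pics/push1.png

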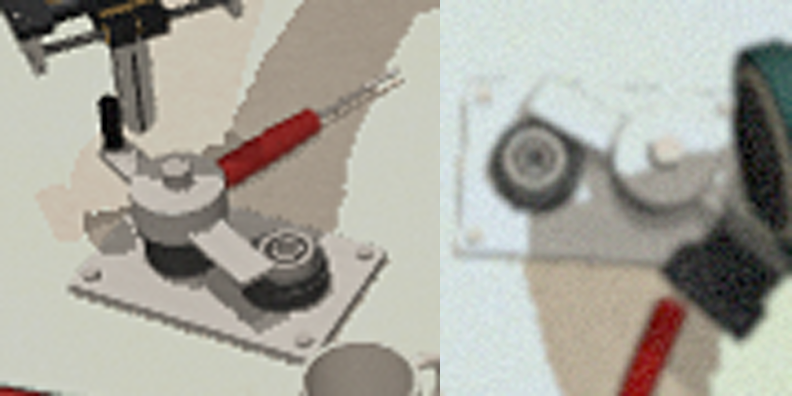

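The handle has not jumped yet. The finger points short of the bearing, the handle cap is at crop (108,100), and the button is still up. I go on gently.

```bash
python3 - <<'E'
from push import *
F0=np.load("F0.npy"); a=225.5
def look(tag):
    im=robot.grab_frame("scene"); m=(im.mean(2)<45).astype(np.uint8)
    m[:165]=0;m[190:]=0;m[:,:165]=0;m[:,195:]=0
    n,l,s,c=cv2.connectedComponentsWithStats(m)
    i=1+np.argmax(s[1:,4]) if n>1 else 0
    uv=(c[i][0],s[i][1]+1.2); q=onz("scene",uv,.106)[:2]-P
    print(tag,s[i],np.round(uv,1),'ang',round(np.degrees(np.arctan2(q[1],q[0]))%360,1),'r',round(np.hypot(*q),4))
    return im
look(a)
for _ in range(4):
    a=push(a,a+.9,F0,step=1,peak=0); im=look(a)
st()
f=lambda im,k:cv2.resize(im,None,fx=k,fy=k,interpolation=cv2.INTER_CUBIC)
cv2.imwrite("pics/push2.png",f(im[150:240,160:260,::-1],5))
E
```

```text
225.5 [183 172   5  12  46] [184.8 173.2] ang 238.9 r 0.0878
[(226.5, 0.3)]  0
226.5 [182 172   6  12  49] [184.6 173.2] ang 239.1 r 0.0881
[(227.5, 0.6)]  0
227.5 [182 172   5  13  46] [183.7 173.2] ang 240.6 r 0.0902
[(228.5, -0.3)]  0
228.5 [181 173   6  12  50] [183.3 174.2] ang 243.3 r 0.0866
[(229.5, 0.2)]  0
229.5 [178 174   6  13  48] [180.4 175.2] ang 249.9 r 0.0899
27.86 [ 0.5395 -0.2314  0.092 ] [ 1.1 -0.3  0.5] 0.0008 0.0
```

```bash
python3 - <<'E'
from push import *
robot.pause(.5)
for n in("scene",):
    im=robot.grab_frame(n); m=(im.mean(2)<45).astype(np.uint8); m[:165]=0;m[195:]=0;m[:,:160]=0;m[:,195:]=0
    k,l,s,c=cv2.connectedComponentsWithStats(m); i=1+np.argmax(s[1:,4]); uv=(c[i][0],s[i][1]+1.2); q=onz(n,uv,.106)[:2]-P
    print(s[i],np.degrees(np.arctan2(q[1],q[0]))%360,np.hypot(*q))
for z in(.087,.093,.097): print(z,(proj("scene",[*P,z])-[160,150])*5)
cv2.imwrite("pics/push3.png",cv2.resize(im[150:240,160:260,::-1],None,fx=5,fy=5,interpolation=cv2.INTER_CUBIC))
st()
E
```

```text
[178 175   5  12  48] 252.80706533151323 0.08681616710617651
0.087 [[201.60636407 200.93014903]]
0.093 [[200.80354119 193.74723129]]
0.097 [[200.26630374 188.93830142]]
28.41 [ 0.5396 -0.2315  0.092 ] [ 0.  -0.1 -0.1] 0.0006 0.0
```

View pics/push3.png

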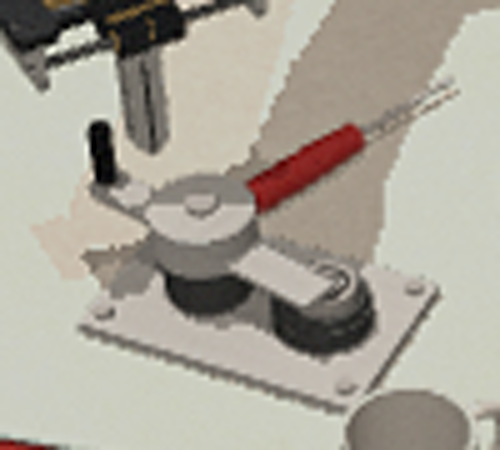

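The handle has jumped clear of the fingers to about 252°, the finger lies over the bearing, and the button at (201,203) sits where a height of 87 mm projects. It has clicked home, so I back off and hand in.

```bash
python3 - <<'E'
from push import *
p,R=pose(226); robot.move_linear(p,velocity=.05,frame=R)
p[2]=.25; robot.move_linear(p,velocity=.2); robot.pause(.3)
im=robot.grab_frame("scene"); m=(im.mean(2)<45).astype(np.uint8); m[:168]=0;m[195:]=0;m[:,:160]=0;m[:,195:]=0
k,l,s,c=cv2.connectedComponentsWithStats(m); print(s[1:]); st()
robot.sign_off()
E
```

```text
[[178 175   5  12  47]]
29.96 [ 0.5354 -0.2277  0.2496] [-1.1 -0.7  0.6] 0.0002 0.0
the job is handed in; nothing more can be done
```

The bearing lies flat in the nest with the hold-down clicked over it and the button down; the arm backed off clear, the spacer and other items were not touched, and the job was handed in at about 30 s.

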